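# Hang the yellow pipette back on its hook

## Robot

A 7-joint arm with a two-finger parallel gripper is mounted at the origin on the work surface. World frame = base frame: x ahead of the robot, y to its left, z up, the work surface at z = 0. Lengths are in m, angles in rad, forces in N, time in s.
With the tool pointing down it reaches from about 0.425 to 0.95 m from the base axis. Payload 16.7 kg.
Tool frame: the origin (TCP) lies at the very end of the fingers, on their centre line; the grasp point (between the pads) lies 19 mm behind it (r.hold_point_z is the distance from the TCP to the grasp point, in m); z points along the fingers, y is the line along which they close (so a half turn about z gives the same grasp; the last joint's range is limited). The gripper opens to 94 mm and grips with 3 to 60 N. Pads are 16 mm wide; open, the fingers measure 119 mm over their backs; the gripper's body (75 mm by 177 mm) begins 78 mm behind the grasp point.
Start: joints at [1.038, 0.426, 0.074, 1.606, -0.034, 1.111, -0.067], TCP at [0.253, -0.626, 0.205] pointing down, gripper open.
Joint ranges: [-2.85, 2.85], [-0.5, 2.14], [-1.23, 1.37], [0.21, 2.46], [-1.02, 4.16], [0.16, 2.05], [-2.73, 2.73]. Speed limits (rad/s): [1.89, 1.89, 2.39, 2.39, 3.01, 3.01, 3.01].

## Interface

Orientations are given as a rotation vector (axis times angle).
In Python, from rig import telemetry, eyes, sign_off, r gives the robot as it stands.
- The arm moves only by the shell command python3 -m crank 'ROWS' [OPENING] [FORCE]. ROWS is JSON, one flat list of numbers, 6 for each row, row after row: the shift along the tool's x, y, z scaled (see below), then the turn, a rotation vector about the tool's x, y, z scaled (see below). In form: [tx, ty, tz, ax, ay, az, tx, ty, tz, ax, ay, az, ...]. A call has 1 to 20 rows; each row is the pose to reach, as a shift and turn from the pose commanded when the call began, along the tool's axes at that moment; what a row does not reach only later rows make up. The controller multiplies each number of a shift by 200 mm and each number of a turn by 30 degrees. A row lasts 1/12 s, in which the tool goes at most 41.7 mm and 7.16 degrees, less where a joint would pass 70% of its speed; a pose out of reach is approached as far as the arm can. A call with a number of a shift or a turn outside -1 to 1 is refused whole. A call with a gripper value outside its range is refused whole. OPENING is the opening, from 0 (shut) to 1 (fully open), set as the call begins (- or left out, the last holds). The fingers move at their own pace and stop on an object; FORCE is the grip in N (left out, the last holds). Time passes only in rows, so rows that repeat a pose let the fingers close. It gives the time, the measured TCP pose, the force, the opening and the grip force at its end, in the units of the state.
- telemetry.read_state(): the state, without advancing time (a new reading comes with each control period).
- eyes.snapshot(name): name is "scene" or "side" or "wrist"; returns (picture, depth): 480x640x3 uint8, red, green, blue; 480x640 float32, m along the optical axis (not along the pixel's ray), 0 where there is no reading.
- eyes.calibration(name): a dict with "vertical_fov" (degrees; the focal length in pixels is half the picture's height over the tangent of half this angle, whatever the lens; pixels are square), "cx", "cy" (the principal point, pixels), "rvec" (rotation vector, rad) and "tvec" (3), from world to camera coordinates, as OpenCV has them. Camera axes: x right, y down, z forward; pixel columns grow to the right and rows downward; lengths in m; the calibration is good to about 2 mm. A picture is of the moment at which its call begins: read the wrist's pose just before it. calibration takes no time and is no camera call; for the wrist camera it gives the pose at the moment of the call.
- sign_off(): hands the job in; it is judged then, once.
The state is a dict: "time_s": time; "q": joint angles; "joint_velocities": joint speeds; "effort": joint torques, N m; "eef_pos": TCP position; "eef_rot": TCP orientation; "ft_force": force on the tool from outside, world axes, zero at the start; "wrist_torque": the same for the moment, N m; "width": opening from 0.0 (shut) to 1.0 (fully open); "finger_force": force on a finger pad.
Only numpy, scipy, OpenCV 4.12 (cv2) and the standard library are available. Lean on these libraries where they do the work, as an engineer would, in place of code of your own. Each camera call takes 0.05 s, during which the arm holds its last target. There are 200 camera calls.

## Task

Take the pipette with the yellow collar and button out of the navy block and hang it upright by its collar on the free hook with the yellow tag, between the pipettes already on the rack. Leave the pipettes on the rack and the blue one in the block where they are, without knocking them, and let go.

Things in the scene. Friction and masses are not known exactly. Their poses are not given: they have to be found in the camera images.
- yellow_grip (a point): Pipette to hang, upright, 240 mm long, ~0.1 kg. From its bottom: grey shaft 12 mm thick, 130 long; round yellow collar 52 across, 6 thick; round white handle 28 thick, 74 tall; stem; yellow button 19 across on top. Point: on the axis, mid-handle, 175 mm above the bottom, 45 above the collar's underside, 65 below the top. z up along it; round, so yaw is free. Starts loose in a well of the navy block.
- free_hook (a point): Seat of the free hook, yellow tag on the rail behind it; one of the rack's two middle hooks. The point lies midway between its two prongs, level with their tops, 165 mm above the table, where a hung pipette's axis belongs (collar resting on both prongs, shaft between). z up, +x from the open mouth towards the rail (face 36 mm behind the point, top 10 mm above it), y along the rail.
- rack: Fixed white rack, 360 mm long along y, origin on the table under the middle of the hook row. Four hooks 72 mm apart: each a fork of two level steel prongs pointing to -x, 28 mm apart inside, 8 mm thick, tops 165 mm up; their upturned tips rise 10 mm above that and end 43 mm in front of the seat. Enter from -x with the collar over the tips, then lower.
- block: Fixed navy-blue block 70 x 230 x 70 mm (x, y, z), origin at the centre of its underside, with two round wells at y -70 and +70 mm, 15 mm wide, 62 mm deep (floor 8 mm above the table). The yellow and the blue pipette stand in them, either way round; lift straight up over 62 mm to clear.
- red_grip (a point): Middle of the white handle of the pipette with red collar and button; same build and axes as the yellow one. It hangs on another hook of the rack, loose, this point 45 mm above the prong tops.
- lilac_grip (a point): Middle of the white handle of the pipette with lilac collar and button; same build and axes as the yellow one. It hangs on another hook of the rack, loose, this point 45 mm above the prong tops.
- green_grip (a point): Middle of the white handle of the pipette with green collar and button; same build and axes as the yellow one. It hangs on another hook of the rack, loose, this point 45 mm above the prong tops.
- blue_grip (a point): Middle of the white handle of the pipette with blue collar and button; same build and axes as the yellow one. It stands loosely in the other well of the navy block.

How it is judged:
By the outcome, as a careful person would: the job done as asked, in the order asked, and still so for the second after the job is handed in, with the robot touching nothing.
It also fails if it takes over 54 s, if anything falls off the work surface, if the arm or the gripper's body presses on something with over 40 N, if the wrist force passes 120 N, or if a joint passes its speed limit or range.

## Working session

There is one attempt and no reset: what is moved stays moved. The work goes in short steps, Python scripts to look and compute and a shell command to move; the robot and the scene stay as the last step left them, time stands still between calls to the robot, and variables do not carry over. Pictures are saved under pics/ and viewed, at most 10 in all, crops included, and the job is handed in when it is done.

```bash
mkdir -p pics; ls
python3 - <<'E'
from rig import telemetry, eyes, r
import cv2,numpy as np
s=telemetry.read_state(); print(s['eef_pos'],s['eef_rot'],s['width'],r.hold_point_z)
ims=[]
for n in ["scene","side"]:
    p,d=eyes.snapshot(n); np.savez(f"pics/{n}.npz",p=p,d=d); c=eyes.calibration(n); print(n,c)
    cv2.imwrite(f"pics/{n}0.png",p[:,:,::-1])
E
```

```text
pics
[ 0.25255955 -0.6254886   0.20477847] [-3.08270353e+00 -5.98917341e-01  5.47163217e-04] 1.0020796768418379 0.0188
scene {'vertical_fov': 52.93294682226468, 'cx': 311.62421313037675, 'cy': 237.18355570085816, 'rvec': array([ 1.16827243,  2.19767129, -1.13417337]), 'tvec': array([ 0.304142  , -0.13291005,  1.32177521])}
side {'vertical_fov': 43.623056902102405, 'cx': 323.87994161731376, 'cy': 238.35344049591706, 'rvec': array([ 2.07343514, -0.28375611,  0.17133602]), 'tvec': array([-0.51161186,  0.20321322,  1.2579929 ])}
```

View pics/scene0.png

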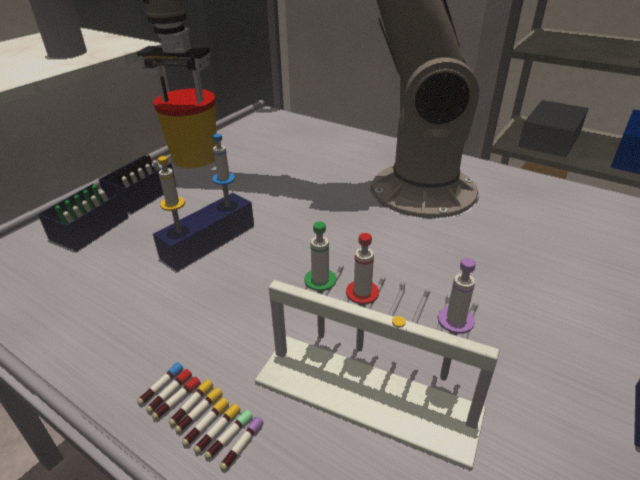

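View pics/side0.png

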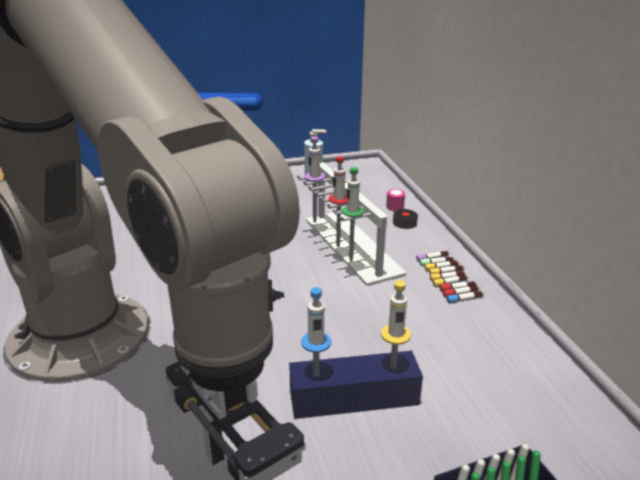

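```bash
cat > h.py <<'E'
import cv2,numpy as np
def cam(c):
    f=240/np.tan(np.radians(c['vertical_fov'])/2)
    return np.array([[f,0,c['cx']],[0,f,c['cy']],[0,0,1]]),cv2.Rodrigues(np.array(c['rvec']))[0],np.array(c['tvec'])
def onz(c,u,v,z):
    K,R,t=cam(c); o=-R.T@t; d=R.T@np.linalg.inv(K)@[u,v,1]
    return o+d*(z-o[2])/d[2]
def proj(c,P):
    K,R,t=cam(c); q=K@(R@np.array(P)+t); return q[:2]/q[2]
def tri(cs,ps):
    Ps=[(lambda K,R,t:K@np.c_[R,t])(*cam(c)) for c in cs]
    X=cv2.triangulatePoints(Ps[0],Ps[1],np.array(ps[0],float),np.array(ps[1],float)).ravel(); return X[:3]/X[3]
HUE=dict(yellow=(18,32),blue=(98,112),red=(0,6),green=(55,75),lilac=(130,155))
def blobs(p,name,smin=110,amin=25):
    h=cv2.cvtColor(p,cv2.COLOR_RGB2HSV); a,b=HUE[name]
    m=cv2.inRange(h,(a,smin,70),(b,255,255))
    n,l,s,c=cv2.connectedComponentsWithStats(m)
    return [(*np.round(c[i],1),s[i].tolist()) for i in range(1,n) if s[i,4]>amin]
E
python3 - <<'E'
from h import *
from rig import eyes
for n in ["scene","side"]:
    p=np.load(f"pics/{n}.npz")['p']; c=eyes.calibration(n)
    for k in HUE:
        for b in blobs(p,k,90 if k=='lilac' else 110):
            if b[2][1]>60: print(n,k,b, [np.round(onz(c,b[0],b[1],z),3)[:2].tolist() for z in (.141,.168,.243,.270)])
E
```

```text
scene yellow (np.float64(189.4), np.float64(138.4), [157, 108, 59, 60, 2472]) [[0.318, -0.542], [0.358, -0.494], [0.468, -0.361], [0.508, -0.312]]
scene yellow (np.float64(162.6), np.float64(159.4), [158, 155, 10, 10, 78]) [[0.44, -0.508], [0.474, -0.462], [0.567, -0.333], [0.601, -0.286]]
scene yellow (np.float64(172.4), np.float64(204.2), [160, 197, 25, 14, 174]) [[0.571, -0.329], [0.598, -0.291], [0.673, -0.187], [0.7, -0.15]]
scene yellow (np.float64(398.5), np.float64(320.8), [392, 316, 14, 11, 115]) [[0.614, 0.219], [0.639, 0.229], [0.708, 0.256], [0.733, 0.266]]
scene yellow (np.float64(205.1), np.float64(386.1), [197, 379, 16, 16, 131]) [[0.864, 0.058], [0.876, 0.076], [0.91, 0.126], [0.922, 0.144]]
scene yellow (np.float64(214.3), np.float64(394.2), [207, 387, 15, 16, 136]) [[0.866, 0.077], [0.878, 0.094], [0.912, 0.141], [0.924, 0.158]]
scene yellow (np.float64(220.7), np.float64(404.7), [213, 398, 16, 16, 143]) [[0.873, 0.095], [0.885, 0.111], [0.918, 0.156], [0.93, 0.172]]
scene yellow (np.float64(232.2), np.float64(410.8), [224, 404, 16, 16, 148]) [[0.871, 0.114], [0.883
[... 3966 characters left out ...]
(np.float64(534.6), np.float64(465.8), [530, 451, 10, 29, 223]) [[0.642, -0.644], [0.625, -0.663], [0.577, -0.714], [0.56, -0.732]]
side green (np.float64(520.6), np.float64(467.9), [516, 456, 10, 24, 176]) [[0.622, -0.642], [0.606, -0.661], [0.56, -0.712], [0.544, -0.73]]
side green (np.float64(505.7), np.float64(470.5), [502, 462, 9, 18, 137]) [[0.601, -0.641], [0.585, -0.659], [0.542, -0.711], [0.526, -0.729]]
side green (np.float64(490.4), np.float64(473.3), [487, 467, 9, 13, 101]) [[0.579, -0.639], [0.564, -0.658], [0.524, -0.709], [0.509, -0.728]]
side green (np.float64(474.4), np.float64(476.2), [471, 473, 8, 7, 52]) [[0.557, -0.638], [0.543, -0.656], [0.505, -0.708], [0.491, -0.727]]
```

```bash
cat >> h.py <<'E'
def go(x,y,z,yaw):
    "units for a move to TCP x,y,z with tool y at yaw deg (tool down)"
    from rig import telemetry
    from scipy.spatial.transform import Rotation as Ro
    s=telemetry.read_state(); R=Ro.from_rotvec(s['eef_rot'])
    c,sn=np.cos(np.radians(yaw)),np.sin(np.radians(yaw))
    yv=np.array([c,sn,0]); zv=np.array([0,0,-1]); T=Ro.from_matrix(np.c_[np.cross(yv,zv),yv,zv])
    print('t',s['time_s'],'shift',np.round(R.inv().apply(np.array([x,y,z])-s['eef_pos'])/.2,3),'turn',np.round(np.degrees((R.inv()*T).as_rotvec())/30,3),'w',s['width'],'ft',np.round(s['ft_force'],1))
E
python3 -c "
from h import *
go(.566,-.334,.3,7.5)"
python3 -m crank '[0,0,-0.25,0,0,0, 0,0,-0.475,0,0,0, 0.1,-0.04,-0.475,0,0,-0.2, 0.3,-0.11,-0.475,0,0,-0.4, 0.5,-0.19,-0.475,0,0,-0.6, 0.7,-0.27,-0.475,0,0,-0.8, 0.9,-0.35,-0.475,0,0,-1, 1,-0.38,-0.475,0,0,-1, 1,-0.38,-0.475,0,0,-1]' 1
python3 -c "
from h import *
go(.566,-.334,.3,7.5)"
```

```text
t 0.1 shift [ 1.999 -0.765 -0.475] turn [-2.000e-03 -1.000e-03 -2.517e+00] w 1.0010087533176881 ft [-0.4  0.6  0.4]
time_s: 0.85
eef_pos: [0.4149, -0.4754, 0.3003]
eef_rot: [-2.817, -1.388, -0.004]
ft_force: [-0.7, 0.3, -0.1]
width: 1.002
finger_force: 0.0
t 0.85 shift [1.021 0.168 0.004] turn [ 0.002 -0.005 -1.501] w 1.001737298943192 ft [-0.7  0.3 -0.1]
```

```bash
python3 -m crank '[0.2,0.03,0,0,0,-0.2, 0.4,0.06,0,0,0,-0.4, 0.6,0.1,0,0,0,-0.6, 0.8,0.13,0,0,0,-0.8, 0.95,0.16,0,0,0,-1, 1,0.168,0,0,0,-1,  1,0.168,0,0,0,-1]'
python3 -m crank '[0,0,0,0,0,-0.25, 0,0,0,0,0,-0.5, 0,0,0,0,0,-0.5, 0,0,0,0,0,-0.5]'
python3 - <<'E'
from h import *
from rig import eyes
c=eyes.calibration("wrist"); p,d=eyes.snapshot("wrist")
cv2.imwrite("pics/w1.png",p[:,:,::-1])
print(proj(c,[.566,-.334,.248]),proj(c,[.566,-.334,.141]),blobs(p,"yellow"))
go(.566,-.334,.167,7.5)
E
```

```text
time_s: 1.43
eef_pos: [0.5612, -0.341, 0.2998]
eef_rot: [-2.367, -2.064, -0.001]
ft_force: [-0.1, -0.5, -0.3]
width: 1.0
finger_force: 0.0
time_s: 1.77
eef_pos: [0.5582, -0.3451, 0.3003]
eef_rot: [-2.089, -2.346, 0.001]
ft_force: [-0.3, 0.5, 0.8]
width: 1.001
finger_force: 0.0
[337.48366859 237.30701501] [333.30290656 206.9312079 ] [(np.float64(333.1), np.float64(201.6), [308, 184, 53, 46, 1036]), (np.float64(338.2), np.float64(240.0), [326, 228, 25, 25, 496]), (np.float64(118.0), np.float64(354.1), [108, 346, 20, 16, 149]), (np.float64(95.2), np.float64(389.2), [86, 352, 25, 66, 547]), (np.float64(554.8), np.float64(393.5), [543, 362, 18, 56, 302])]
t 1.8167 shift [0.05  0.044 0.667] turn [-0.001  0.    -0.03 ] w 1.0007700952060337 ft [ 0.5 -0.8  0.3]
```

View pics/w1.png

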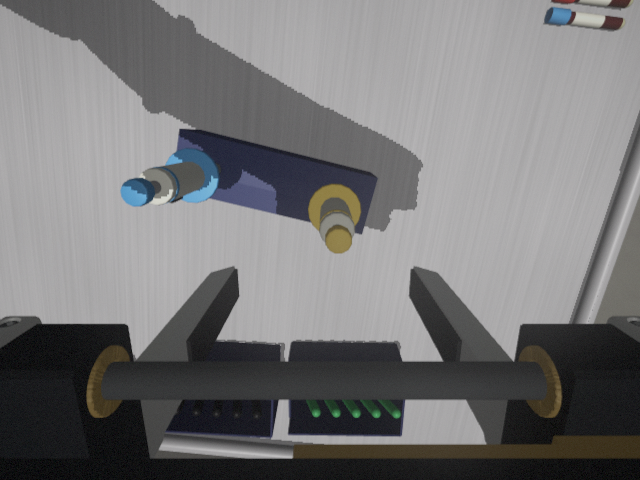

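The wrist view shows the yellow button at (338,240) and its collar near (334,208), as predicted. The blue pipette is well clear on the left at (137,190). Aligning, then descending.

```bash
python3 -m crank '[0.05,0.044,0,0,0,-0.03, 0.05,0.044,0.1,0,0,-0.03, 0.05,0.044,0.25,0,0,-0.03, 0.05,0.044,0.4,0,0,-0.03, 0.05,0.044,0.52,0,0,-0.03, 0.05,0.044,0.62,0,0,-0.03, 0.05,0.044,0.667,0,0,-0.03, 0.05,0.044,0.667,0,0,-0.03,  0.05,0.044,0.667,0,0,-0.03]'
python3 -m crank '[0,0,0,0,0,0,0,0,0,0,0,0,0,0,0,0,0,0,0,0,0,0,0,0,0,0,0,0,0,0,0,0,0,0,0,0,0,0,0,0,0,0,0,0,0,0,0,0,0,0,0,0,0,0,0,0,0,0,0,0]' 0.2 20
python3 -c "
from h import *
go(.566,-.334,.277,7.5)"
```

```text
time_s: 2.57
eef_pos: [0.5673, -0.3324, 0.1676]
eef_rot: [2.064, 2.368, 0.0]
ft_force: [0.9, -0.2, 1.1]
width: 0.999
finger_force: 0.0
time_s: 3.4
eef_pos: [0.5669, -0.3326, 0.167]
eef_rot: [-2.063, -2.369, -0.0]
ft_force: [0.5, -0.1, 1.1]
width: 0.328
finger_force: 0.0
t 3.4 shift [-0.006 -0.005 -0.55 ] turn [-0.    -0.     0.013] w 0.327711046785867 ft [ 0.5 -0.1  1.1]
```

```bash
python3 -m crank '[0,0,0,0,0,0,0,0,0,0,0,0,0,0,0,0,0,0,0,0,0,0,0,0,0,0,0,0,0,0]' 0.1 20
python3 -m crank '[0,0,-0.05,0,0,0, 0,0,-0.12,0,0,0, 0,0,-0.2,0,0,0, 0,0,-0.28,0,0,0, 0,0,-0.36,0,0,0, 0,0,-0.43,0,0,0, 0,0,-0.48,0,0,0, 0,0,-0.5,0,0,0, 0,0,-0.5,0,0,0]'
python3 - <<'E'
from h import *
from rig import eyes
for n in ("scene","side"):
    c=eyes.calibration(n); p,d=eyes.snapshot(n); np.savez(f"pics/{n}2.npz",p=p,d=d)
    cv2.imwrite(f"pics/{n}2.png",p[:,:,::-1])
    for k in("lilac","red","green"):
      for b in blobs(p,k,70):
        if b[1]<340 and b[1]>100: print(n,k,b[:2],b[2][2:],onz(c,*b[:2],.168)[:2],onz(c,*b[:2],.270)[:2])
go(.53,.10,.267,7.5)
E
```

```text
time_s: 3.82
eef_pos: [0.5669, -0.3326, 0.1671]
eef_rot: [-2.063, -2.369, -0.0]
ft_force: [-0.0, -0.5, -0.5]
width: 0.297
finger_force: 20.0
time_s: 4.57
eef_pos: [0.5672, -0.3328, 0.2682]
eef_rot: [2.063, 2.368, 0.0]
ft_force: [0.2, 0.4, -2.6]
width: 0.292
finger_force: 20.0
scene lilac (np.float64(468.2), np.float64(262.2)) [13, 8, 75] [0.45556275 0.26505836] [0.58614289 0.29490738]
scene lilac (np.float64(455.6), np.float64(321.3)) [35, 23, 283] [0.5950185  0.29727661] [0.69767335 0.32067409]
scene red (np.float64(188.4), np.float64(100.1)) [52, 28, 965] [ 0.16620937 -0.69868489] [ 0.35473102 -0.47585127]
scene red (np.float64(364.8), np.float64(238.7)) [13, 13, 141] [0.49102106 0.08922459] [0.61450085 0.15428341]
scene red (np.float64(363.7), np.float64(261.1)) [20, 9, 52] [0.54725148 0.11901808] [0.65947142 0.17811091]
scene red (np.float64(361.9), np.float64(294.0)) [33, 24, 405] [0.61885332 0.15663709] [0.71673537 0.20819691]
scene green (np.float64(318.9), np.float64(224.8)) [13, 8, 80] [ 0.49918946 -0.00377176] [0.62103357 0.0799091 ]
scene green (np.float64(319.8), np.float
[... 372 characters left out ...]
6] [0.61325135 0.15729885]
side red (np.float64(337.3), np.float64(199.3)) [18, 10, 100] [0.60702718 0.15140553] [ 0.5446215  -0.04911671]
side red (np.float64(405.8), np.float64(213.3)) [8, 6, 31] [0.73818314 0.0393734 ] [ 0.6546494  -0.14310146]
side red (np.float64(446.8), np.float64(288.4)) [15, 13, 121] [ 0.69412887 -0.26529569] [ 0.61769188 -0.39869106]
side green (np.float64(353.5), np.float64(170.1)) [8, 7, 38] [0.70038923 0.31045546] [0.62294375 0.08431168]
side green (np.float64(345.0), np.float64(210.7)) [7, 8, 41] [0.60676048 0.08881392] [ 0.54439776 -0.10162536]
t 4.6667 shift [ 2.167e+00  1.150e-01 -2.000e-03] turn [-0.001 -0.001  0.013] w 0.2976289276522008 ft [ 0.7 -0.1 -2. ]
```

View pics/scene2.png

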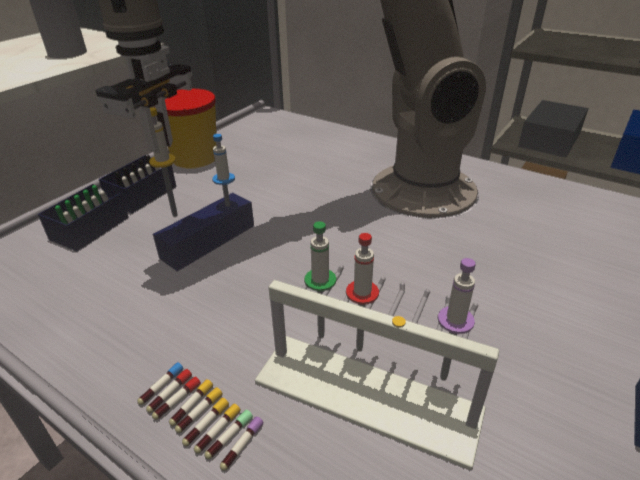

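Pipette lifted: its tip is at about (172,215), clear of the block. Rack order is green, red, free hook (tag at (399,321)), lilac, which puts the seat at about (0.601, 0.227) with yaw 8.9°. Carrying it to a point in front of the hook.

```bash
python3 -m crank '[0.04,0,0,0,0,0, 0.11,0,0,0,0,0, 0.22,0,0,0,0,0, 0.35,0.01,0,0,0,0, 0.48,0.01,0,0,0,0, 0.61,0.015,0,0,0,0, 0.74,0.02,0,0,0,0, 0.87,0.02,0,0,0,0, 1,0.02,0,0,0,0]'
python3 -m crank '[0.13,0,0,0,0,0, 0.26,0,0,0,0,0, 0.39,0,0,0,0,0, 0.52,0.01,0,0,0,-0.01, 0.65,0.01,0,0,0,-0.02, 0.76,0.015,0,0,0,-0.03, 0.85,0.02,0,0,0,-0.03, 0.9,0.02,0,0,0,-0.03, 0.9,0.02,0,0,0,-0.03]'
python3 -c "
from h import *
go(.502,.211,.267,8.9)"
```

```text
time_s: 5.42
eef_pos: [0.5424, -0.1313, 0.2667]
eef_rot: [-2.062, -2.37, 0.0]
ft_force: [-0.3, -0.4, -1.6]
width: 0.294
finger_force: 20.0
time_s: 6.17
eef_pos: [0.5217, 0.0477, 0.267]
eef_rot: [-2.04, -2.389, -0.0]
ft_force: [-0.6, -0.4, -2.1]
width: 0.297
finger_force: 20.0
t 6.1667 shift [0.822 0.031 0.   ] turn [-0.    -0.001  0.003] w 0.2969294835146609 ft [-0.6 -0.4 -2.1]
```

```bash
python3 -m crank '[0.04,0,0,0,0,0, 0.12,0,0,0,0,0, 0.24,0.01,0,0,0,0, 0.37,0.01,0,0,0,0, 0.5,0.02,0,0,0,0, 0.62,0.02,0,0,0,0, 0.72,0.03,0,0,0,0, 0.79,0.03,0,0,0,0, 0.822,0.031,0,0,0,0, 0.822,0.031,0,0,0,0, 0.822,0.031,0,0,0,0]'
python3 - <<'E'
from h import *
from rig import eyes
for n in ("scene","wrist"):
    c=eyes.calibration(n); p,d=eyes.snapshot(n); np.savez(f"pics/{n}3.npz",p=p,d=d); np.save(f"pics/c{n}3.npy",c)
    print(n,blobs(p,"yellow"),proj(c,[.601,.227,.165]))
    if n=="scene": p=cv2.resize(p[190:390,250:520],None,fx=2.9,fy=2.9)
    cv2.imwrite(f"pics/{n}3.png",p[:,:,::-1])
E
```

```text
time_s: 7.08
eef_pos: [0.5038, 0.2073, 0.2669]
eef_rot: [2.046, 2.384, -0.001]
ft_force: [0.4, -0.3, -1.2]
width: 0.291
finger_force: 20.0
scene [(np.float64(189.8), np.float64(138.1), [157, 107, 59, 61, 2503]), (np.float64(427.0), np.float64(231.9), [411, 220, 34, 21, 328]), (np.float64(398.6), np.float64(320.7), [392, 316, 14, 11, 121]), (np.float64(205.3), np.float64(386.1), [197, 379, 16, 16, 130]), (np.float64(214.2), np.float64(394.2), [206, 387, 16, 16, 137]), (np.float64(220.7), np.float64(404.8), [213, 398, 16, 16, 142]), (np.float64(232.1), np.float64(410.9), [224, 404, 16, 16, 149])] [408.67368071 306.2909557 ]
wrist [(np.float64(488.4), np.float64(233.1), [486, 215, 6, 36, 75]), (np.float64(506.6), np.float64(235.1), [495, 224, 24, 23, 414]), (np.float64(323.5), np.float64(250.8), [283, 231, 82, 53, 1883]), (np.float64(323.1), np.float64(305.6), [292, 298, 63, 29, 278]), (np.float64(524.3), np.float64(349.8), [514, 344, 21, 12, 192]), (np.float64(393.6), np.float64(383.9), [384, 346, 15, 72, 364]), (np.float64(323.6), np.float64(355.3), [303, 348, 43, 13, 395]), (np.float64(253.8), np.float64(388.5), [249, 354, 15, 64, 378]), (np.float64(518.4), np.float64(359.4), [511, 357, 17, 5, 52]), (np.float64(323.6), np.float64(404.4), [302, 400, 44, 12, 389]), (np.float64(402.3), np.float64(444.9), [391, 437, 29, 20, 206]), (np.float64(263.6), np.float64(450.4), [228, 445, 73, 12, 307]), (np.float64(370.7), np.float64(450.6), [367, 445, 9, 12, 32]), (np.float64(386.2), np.float64(449.9), [380, 445, 13, 12, 65])] [444.56769347 226.40625218]
```

View pics/scene3.png

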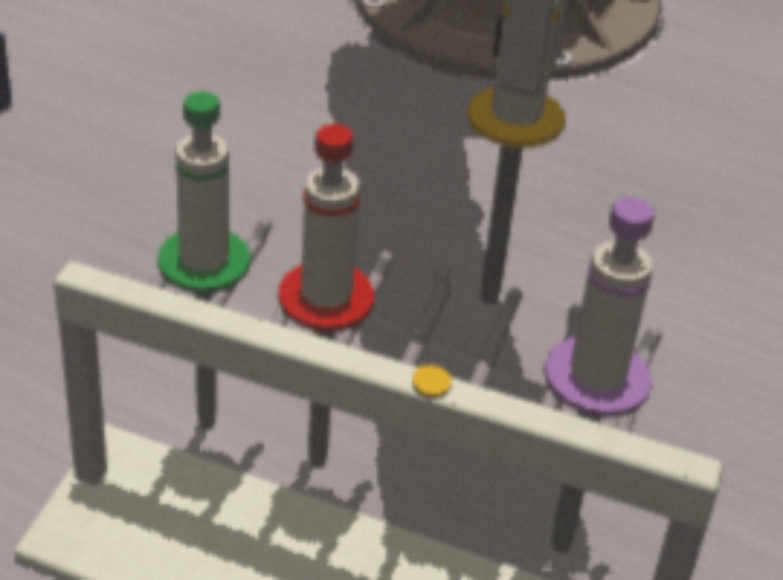

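View pics/wrist3.png

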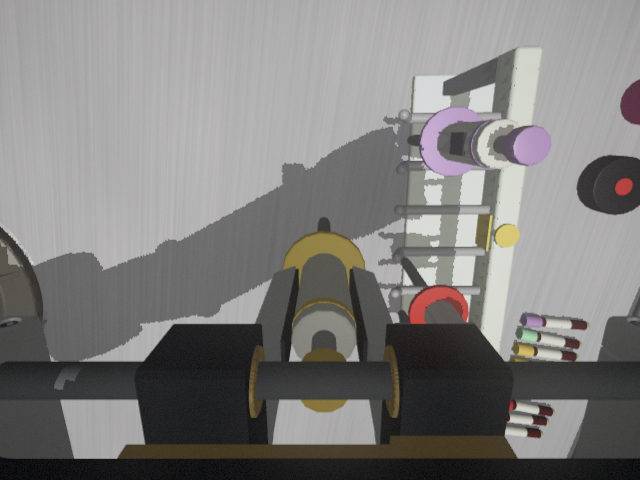

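The wrist view shows the free hook's prongs running from (400,210) to (490,210) and from (400,252) to (485,252), with the tag at (506,235). In the scene crop the tips are at (440,270) and (515,295). The seat looks about 4 mm nearer red than I estimated, so I'm refining it from these.

Run:
```python
from h import *
cw=np.load("pics/cwrist3.npy",allow_pickle=True).item(); cs=np.load("pics/cscene3.npy",allow_pickle=True).item()
w=np.load("pics/wrist3.npz")['p']; g=cv2.cvtColor(w,cv2.COLOR_RGB2GRAY).astype(int)
for col in (425,440,455): print(col,g[200:262:1,col].tolist())
e=np.array([.988,.155]); f=np.array([-.155,.988])
def rep(n,P): P=P[:2]; d=P-[.601,.227]; print(n,np.round(P,4),'rack x,y rel',np.round([d@e,d@f],4))
for uv in ((400,210),(400,252)): rep('w tip',onz(cw,*uv,.171))
for uv in ((445,210),(445,252)): rep('w prong',onz(cw,*uv,.161))
rep('w tag',onz(cw,506.6,235.1,.176)); rep('s tag',onz(cs,398.6,320.7,.176))
for uv in ((440,270),(515,295)): rep('s tip',onz(cs,uv[0]/2.9+250,uv[1]/2.9+190,.171))
for uv in ((412,350),(481,375)): rep('s prong',onz(cs,uv[0]/2.9+250,uv[1]/2.9+190,.161))
rep('collar held s',onz(cs,427,231.9,.241))
```

```text
425 [146, 146, 148, 147, 136, 107, 96, 102, 106, 113, 118, 120, 112, 109, 153, 204, 218, 218, 218, 216, 218, 218, 218, 218, 218, 219, 219, 219, 218, 218, 218, 218, 219, 218, 218, 200, 146, 147, 146, 147, 146, 147, 146, 145, 145, 147, 132, 96, 97, 101, 108, 111, 119, 116, 111, 114, 134, 147, 148, 148, 148, 146]
440 [167, 193, 218, 218, 201, 141, 99, 104, 110, 112, 116, 118, 112, 112, 150, 202, 219, 203, 168, 166, 167, 192, 218, 203, 165, 166, 167, 158, 146, 148, 158, 168, 168, 168, 161, 148, 149, 148, 149, 147, 147, 148, 147, 148, 148, 150, 129, 92, 98, 103, 108, 113, 118, 115, 111, 116, 134, 148, 147, 148, 146, 145]
455 [149, 149, 149, 149, 132, 104, 99, 106, 110, 114, 119, 117, 113, 109, 126, 149, 148, 149, 148, 148, 147, 148, 151, 149, 150, 150, 148, 146, 149, 149, 147, 149, 149, 148, 147, 149, 148, 148, 149, 147, 150, 147, 150, 181, 211, 211, 185, 112, 136, 153, 147, 114, 118, 143, 164, 164, 191, 210, 211, 214, 218, 218]
w tip [0.5604 0.2359] rack x,y rel [-0.0387  0.0151]
w tip [0.5678 0.2015] rack x,y rel [-0.0368 -0.02  ]
w prong [0.5995 0.2398] rack x,y rel [0.0005 0.0129]
w prong [0.6084 0.2044] rack x,y rel [ 0.0038 -0.0235]
w tag [0.6472 0.2297] rack x,y rel [ 0.0461 -0.0045]
s tag [0.6462 0.2317] rack x,y rel [ 0.0453 -0.0023]
s tip [0.5658 0.1978] rack x,y rel [-0.0393 -0.0234]
s tip [0.5622 0.2395] rack x,y rel [-0.0364  0.0184]
s prong [0.6191 0.2089] rack x,y rel [ 0.0151 -0.0206]
s prong [0.616 0.246] rack x,y rel [0.0177 0.0165]
collar held s [0.5118 0.2075] rack x,y rel [-0.0912 -0.0054]
```

```bash
python3 -c "
from h import *
go(.602,.2257,.235,8.5)"
```

```text
t 7.1833 shift [0.019 0.499 0.16 ] turn [-0.     0.001  0.006] w 0.29636862802687997 ft [ 1.3 -0.2 -1.6]
```

```bash
python3 -m crank '[0.01,0,0.04,0,0,0, 0.019,0,0.1,0,0,0, 0.019,0.02,0.15,0,0,0, 0.019,0.06,0.16,0,0,0, 0.019,0.12,0.16,0,0,0, 0.019,0.18,0.16,0,0,0, 0.019,0.24,0.16,0,0,0, 0.019,0.3,0.16,0,0,0, 0.019,0.36,0.16,0,0,0, 0.019,0.42,0.16,0,0,0, 0.019,0.47,0.16,0,0,0, 0.019,0.499,0.16,0,0,0, 0.019,0.499,0.16,0,0,0, 0.019,0.499,0.16,0,0,0]'
python3 - <<'E'
from h import *
from rig import eyes
p0=eyes.snapshot("scene")[0]; w=eyes.snapshot("wrist")[0]
p=cv2.resize(p0[190:390,250:520],None,fx=2.2,fy=2.2); w=w[:440,320-120:]
im=np.zeros((440,594+440,3),np.uint8); im[:,:594]=p; im[:,594:]=w
cv2.imwrite("pics/m4.png",cv2.resize(im,(800,340),interpolation=cv2.INTER_AREA)[:,:,::-1])
go(.602,.2257,.194,8.5)
E
```

```text
time_s: 8.35
eef_pos: [0.6018, 0.2274, 0.2349]
eef_rot: [-2.044, -2.385, 0.0]
ft_force: [-0.7, 0.5, -1.5]
width: 0.294
finger_force: 20.0
t 8.45 shift [-0.008  0.002  0.206] turn [-0.    0.    0.01] w 0.2878418980067929 ft [-0.3 -0.  -0.8]
```

View pics/m4.png

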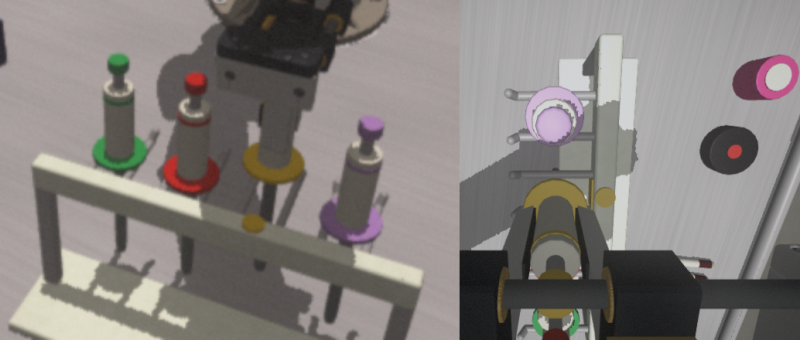

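Run:
```python
from h import *
from rig import eyes
c=eyes.calibration("scene"); p=eyes.snapshot("scene")[0]
e=np.array([.988,.155]); f=np.array([-.155,.988])
def rep(n,P): d=P[:2]-[.6025,.2242]; print(n,np.round([d@e,d@f],4))
for k,z in(("yellow",.209),("red",.168),("lilac",.168)):
  for b in blobs(p,k,90):
    if 200<b[1]<335 and b[2][4]>200: rep(k,onz(c,*b[:2],z)); print(b)
rep('shaft bottom',onz(c,250+262/1.7,190+268/1.7,.076))
for v in (342,345): print(v,p[v,390:420].mean(1).astype(int).tolist())
print(proj(c,[.6025,.2242,.076]),proj(c,[.6025,.2242,.090]))
```

```text
yellow [0.0069 0.0028]
(np.float64(409.9), np.float64(287.6), [393, 274, 36, 24, 456])
red [ 0.0061 -0.0696]
(np.float64(361.6), np.float64(294.1), [346, 281, 33, 23, 394])
shaft bottom [0.001  0.0049]
342 [84, 82, 85, 85, 84, 83, 82, 82, 83, 73, 67, 74, 77, 84, 84, 82, 84, 85, 86, 88, 87, 89, 88, 85, 85, 85, 88, 86, 86, 87]
345 [84, 85, 86, 86, 86, 84, 83, 86, 80, 69, 56, 50, 53, 53, 49, 55, 71, 82, 84, 81, 86, 85, 84, 85, 87, 88, 86, 84, 84, 83]
[401.33911856 346.20678143] [402.1080158  340.26923671]
```

Relative to red (same colour-mask bias) the pipette is 72.4 mm along the rail and level with it, so it is centred. Lowering.

```bash
python3 -m crank '[-0.006,0,0.03,0,0,0, -0.006,0,0.07,0,0,0, -0.006,0,0.11,0,0,0, -0.006,0,0.14,0,0,0, -0.006,0,0.16,0,0,0, -0.006,0,0.175,0,0,0, -0.006,0,0.185,0,0,0, -0.006,0,0.193,0,0,0, -0.006,0,0.2,0,0,0, -0.006,0,0.2,0,0,0, -0.006,0,0.2,0,0,0]'
python3 - <<'E'
from h import *
go(.602,.2257,.194,8.5)
E
```

```text
time_s: 9.42
eef_pos: [0.602, 0.2261, 0.1953]
eef_rot: [2.045, 2.385, 0.0]
ft_force: [0.0, -0.1, -1.8]
width: 0.293
finger_force: 20.0
t 9.4167 shift [-0.002 -0.     0.006] turn [ 0.   -0.    0.01] w 0.2925208826934974 ft [ 0.  -0.1 -1.8]
```

No contact yet; creep down until the force shows it.

```bash
python3 -m crank '[0,0,0.005,0,0,0, 0,0,0.008,0,0,0, 0,0,0.008,0,0,0]'; python3 -m crank '[0,0,0.005,0,0,0, 0,0,0.005,0,0,0]'
```

```text
time_s: 9.67
eef_pos: [0.6021, 0.2262, 0.194]
eef_rot: [2.045, 2.385, 0.001]
ft_force: [-1.6, -0.2, 3.1]
width: 0.296
finger_force: 20.0
time_s: 9.83
eef_pos: [0.6022, 0.2263, 0.1939]
eef_rot: [2.044, 2.384, 0.001]
ft_force: [-4.9, -2.0, 14.0]
width: 0.297
finger_force: 20.0
```

```bash
python3 -m crank '[0,0,-0.005,0,0,0, 0,0,-0.005,0,0,0, 0,0,-0.005,0,0,0]'
python3 - <<'E'
from h import *
from rig import eyes
p=eyes.snapshot("scene")[0]
cv2.imwrite("pics/m5.png",cv2.resize(p[190:390,250:520],None,fx=2.5,fy=2.5)[:,:,::-1])
E
```

```text
time_s: 10.08
eef_pos: [0.6021, 0.2262, 0.194]
eef_rot: [2.045, 2.385, 0.001]
ft_force: [-1.5, -0.7, 6.6]
width: 0.297
finger_force: 20.0
```

View pics/m5.png

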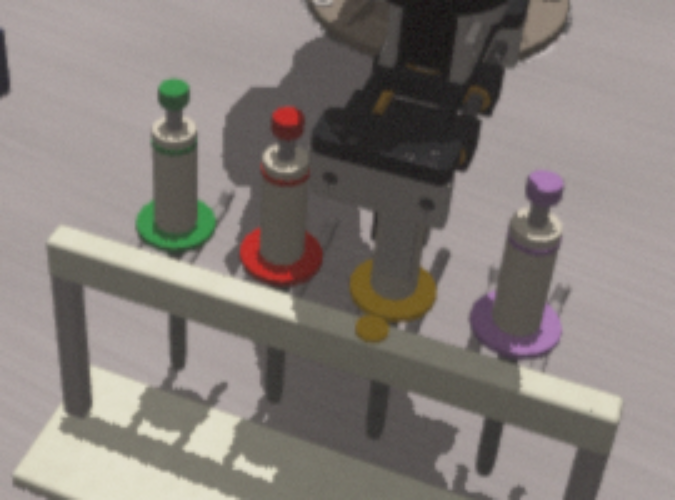

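The yellow collar at (393,290) sits on the free hook in line with the others, with its shaft at (377,410) matching its neighbours. Releasing.

```bash
python3 -m crank '[0,0,0,0,0,0,0,0,0,0,0,0,0,0,0,0,0,0,0,0,0,0,0,0,0,0,0,0,0,0,0,0,0,0,0,0,0,0,0,0,0,0,0,0,0,0,0,0,0,0,0,0,0,0,0,0,0,0,0,0]' 0.9
python3 -m crank '[0,0,-0.04,0,0,0, 0,0,-0.1,0,0,0, 0,0,-0.2,0,0,0, 0,0,-0.32,0,0,0, 0,0,-0.45,0,0,0, 0,0,-0.6,0,0,0, 0,0,-0.75,0,0,0, 0,0,-0.85,0,0,0, 0,0,-0.9,0,0,0, 0,0,-0.9,0,0,0,0,0,-0.9,0,0,0,0,0,-0.9,0,0,0]'
python3 - <<'E'
from h import *
from rig import eyes
p=eyes.snapshot("scene")[0]
cv2.imwrite("pics/m6.png",p[:,:,::-1])
E
```

```text
time_s: 10.97
eef_pos: [0.6019, 0.2261, 0.1935]
eef_rot: [-2.045, -2.385, -0.0]
ft_force: [0.0, -0.9, -0.3]
width: 0.9
finger_force: 0.0
time_s: 11.97
eef_pos: [0.6015, 0.2258, 0.3721]
eef_rot: [-2.044, -2.385, 0.003]
ft_force: [-0.3, -0.8, -0.4]
width: 0.899
finger_force: 0.0
```

View pics/m6.png

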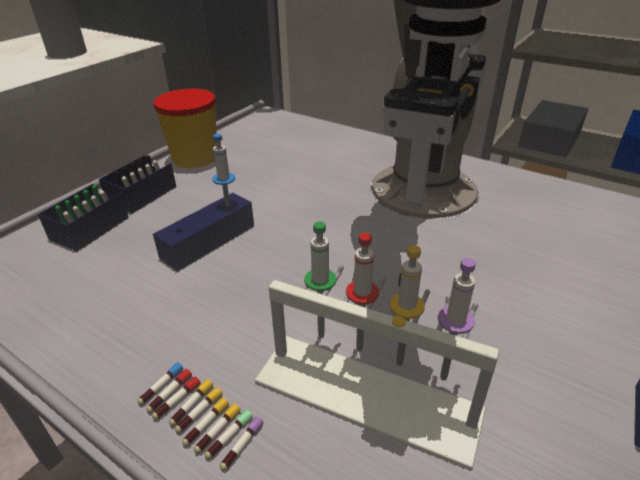

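The yellow pipette hangs upright on its hook (collar at (407,305)), the other four pipettes have not moved, and the gripper is clear.

```bash
python3 -c "
from rig import sign_off
print(sign_off())"
```

```text
the job is handed in; nothing more can be done
None
```

The yellow pipette hangs upright by its collar on the yellow-tagged hook, released, with the other pipettes where they were; I handed the job in at about 12 s on the robot's clock.

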